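# Net-weigh a heaped pot on the portion scale

### The arm

A 6-joint arm with a two-finger parallel gripper is mounted at the origin on a cart in front of the work surface, level with it; the furniture and walls round the work are solid. World frame = base frame: x ahead of the robot, y to its left, z up, the work surface at z = 0. Lengths are in m, angles in rad, forces in N, time in s.
With the tool pointing down it reaches from about 0.3 to 0.85 m from the base axis. Payload 4.2 kg.
Tool frame: the origin (TCP) lies at the very end of the fingers, on their centre line; the grasp point (between the pads) lies ctrl.grasp_offset behind it (ctrl.grasp_offset is the distance from the TCP to the grasp point, in m); z points along the fingers, y is the line along which they close (so a half turn about z gives the same grasp; the last joint's range is limited). The gripper opens to 91 mm and grips with 3 to 60 N. Pads are 32 mm wide; open, the fingers measure 118 mm over their backs; the gripper's body (76 mm by 178 mm) begins 60 mm behind the grasp point.
Start: joints at [1.147, 0.32, 1.565, -0, 1.257, -0.02], TCP at [0.226, 0.529, 0.214] pointing down, gripper open.
Joint ranges: [-3.11, 3.11], [-0.84, 2.01], [0.21, 2.61], [-1.34, 4.49], [0.05, 2.63], [-2.56, 2.56]. Speed limits (rad/s): [2.57, 2.57, 3.14, 3.14, 3.14, 3.14].

### API

Orientations are given as [roll, pitch, yaw] about the fixed x, y, z axes, in that order (R = Rz(yaw) Ry(pitch) Rx(roll)).
In Python, from station import ctrl gives the robot as it stands. The module is installed in compiled form; this text tells all that it offers.
- The arm moves only by the tool servo_tool, never from a script. Its argument "deltas" is a list of rows, each a list of 5 numbers: the shift along the tool's x, y, z as a fraction of full scale, then the turn about the tool's z as a fraction of full scale, then the closure, from -1 (fully open) to 1 (shut). In form: [[tx, ty, tz, turn, fingers], ...]. A call has exactly 10 rows; each row shifts and turns the commanded pose from where the row before left it, along the tool's axes as they then stand; what a row does not reach is not made up. Full scale, the value 1, is 0.4 m for a shift and 180 degrees for a turn. A row lasts 1/12 s, in which the tool goes at most 41.7 mm and 7.16 degrees, less where a joint would pass 70% of its speed; a pose out of reach is approached as far as the arm can. A call with a number of a shift or a turn outside -1 to 1 is refused whole. A call with a gripper value outside its range is refused whole. The fingers move at their own pace and stop on an object; the grip force is fixed at half the most. Time passes only in rows, so rows that do not move let the fingers close, or fill a call up. It gives the time, the measured TCP pose, the force, the opening and the grip force at its end, in the units of the state.
- ctrl.sense(): the state, without advancing time (a new reading comes with each control period).
- ctrl.read_camera(name): name is "scene" or "top" or "wrist"; returns a dict with "image" (400x640x3 uint8, red, green, blue), "fx", "fy", "cx", "cy" (pixels), "k1" (the pictures are not rectified: a ray, as slopes to the right and down, at radius r is drawn at 1 + k1 r^2 times it, then the intrinsics apply), "R" (3x3) and "t" (3): a world point X has camera coordinates R X + t. Camera axes: x right, y down, z forward; pixel columns grow to the right and rows downward; lengths in m; the calibration is good to about 2 mm. A picture is of the moment at which its call begins. There is no depth.
- ctrl.finish_job(): hands the job in; it is judged then, once.
The state is a dict: "time": time; "joint_pos": joint angles; "qd": joint speeds; "tau": joint torques, N m; "tcp_pos": TCP position; "tcp_rot": TCP orientation; "contact_force": force on the tool from outside, world axes, zero at the start; "ft_torque": the same for the moment, N m; "width": finger opening in m; "grip_force": force on a finger pad.
Only numpy, scipy, OpenCV 4.12 (cv2) and the standard library are available. Lean on these libraries where they do the work, as an engineer would, in place of code of your own. Each camera call takes 0.05 s, during which the arm holds its last target. There are 200 camera calls.

### The job

Weigh the contents of the heaped pot: stand the empty twin pot on the middle of the scale's platter, let go and press the long tare key until it gives, then lift the empty pot off and stand it upright on the worktop again. Now slide the heaped pot along the back rail from the infeed shelf onto the middle of the platter, keeping it against the rail and never lifting or tipping it, let go and press the round record key until it gives. Press the keys with a fingertip, firmly but gently and only when the right pot is on the platter, and leave the small power key and everything else alone.

Things in the scene. Friction and masses are not known exactly. Their poses are not given: they have to be found in the camera images.
- weigh_station: Fixed portion-scale station. Origin: on the worktop under the middle of the scale; +x points to its back, +y to the shelf end, z up. The scale (white shell) spans x -113 to +113, y -93 to +93 mm; its black key fascia lies along the front (x -110 to -46 mm), top at z = 34 mm, display at its +y end.
- shelf_centre (a point): Centre of the top of the steel infeed shelf, at station x 22, y 162, z 50 mm; shelf 115 mm (x) by 150 mm (y), level, open in front and at its outer end. Axes as the station's.
- rail_foot (a point): Middle of the guide rail's front face, at shelf level (station x 78, y 76, z 50 mm). The rail is an upright 3 mm steel sheet along the back of shelf and platter, parallel to station y, 322 mm long, its top 38 mm above this point. Axes as the station's.
- platter: Stainless weighing platter, 108 mm (x) by 166 mm (y), part of the station and parallel to it. Origin: centre of its top face, at station x 22, y 0, z 49 mm (0.8 mm below the shelf, 4 mm gap between them). It sinks 1 mm for each 4 N of load. A pot touching the rail has its axis 24 mm behind this origin (+x).
- tare_key: Tare key: the long oblong flat membrane key, 24 mm (x) by 36 mm (y), in the middle of the fascia. Origin: centre of its face, 4 mm above the fascia; z up. Almost no travel: begins to give at 3 N, sinks 1 mm for each further 5 N (0.5 mm at 5.5 N), stops dead after 3.8 mm (22 N). It registers when a finger presses with more than 4 N for 0.15 s; more than 25 N damages it.
- record_key: Record key: the round flat membrane key, 26 mm diameter, 42 mm beside the tare key (station -y). Origin, feel, registering force and limit as for the tare key.
- power_key: Power key: the small square flat membrane key, 12 mm, 30 mm beyond the record key (station -y), at the same height. Not to be pressed. Origin: centre of its face.
- empty_pot: Empty open stainless portion pot, straight round wall, 64 mm outside diameter, 46 mm high, 3 mm wall, about 0.13 kg, loose, standing upright on the worktop right of the scale. Origin: centre of its underside; z up.
- filled_pot: Twin of the empty pot (64 mm outside diameter, 46 mm high) heaped with whole hazelnuts to 63 mm (the nuts are fixed in it), about 0.34 kg, loose, standing upright on the infeed shelf within 5 mm of the rail; polished, it slides easily on shelf, platter and rail (friction 0.3). Origin: centre of its underside; z up.
- jar_1: Bystander: closed glass seasoning jar with a screw lid, 59 mm diameter, 86 mm high, standing on the worktop right of the scale. Origin: centre of its underside.
- spice_jar_2: Bystander: closed spice jar, 46 mm diameter, 109 mm high, standing behind the scale. Origin: centre of its underside.
- spoon_1: Bystander: steel spoon, 199 mm long (x), 41 mm wide, 16 mm high, lying at the left end of the worktop. Origin: centre of its underside.
Things that resemble listed ones, but are neither listed nor needed, are in the scene too. What is shaped like the filled_pot but yellow is not meant.

How it is judged:
On the way, in this order (a step that is already met when the one before it is completed fails the run):
1. the empty pot stands upright on the platter, let go (contact force between empty_pot and platter above 0.4 N and angle between empty_pot's own z axis and vertical below 0.08 rad and x of empty_pot in the frame of platter between -0.04 and 0.04 m and y of empty_pot in the frame of platter between -0.05 and 0.05 m and contact force between each of the arm, the fingers and empty_pot below 0.05 N), for 0.2 s.
2. the tare key is pressed with more than 4 N while only the empty pot is on the platter (contact force between the fingers and tare_key above 4 N and contact force between empty_pot and platter above 0.4 N and contact force between filled_pot and platter below 0.1 N), for 0.15 s.
3. the empty pot stands upright on the worktop again, let go (height (world z) of empty_pot between -0.006 and 0.006 m and angle between empty_pot's own z axis and vertical below 0.08 rad and contact force between each of the arm, the fingers and empty_pot below 0.05 N and linear speed of empty_pot below 0.01 m/s and contact force between empty_pot and weigh_station below 0.05 N), for 0.2 s.
4. the heaped pot stands in the middle of the platter against the rail, let go (contact force between filled_pot and platter above 0.8 N and angle between filled_pot's own z axis and vertical below 0.08 rad and x of filled_pot in the frame of platter between 0.012 and 0.04 m and y of filled_pot in the frame of platter between -0.03 and 0.03 m and contact force between each of the arm, the fingers and filled_pot below 0.05 N), for 0.2 s.
5. the record key is pressed with more than 4 N while only the heaped pot is on the platter (all of step 4 and contact force between the fingers and record_key above 4 N and contact force between empty_pot and platter below 0.1 N), for 0.15 s.
At the end, for the whole second after the job is handed in: The heaped pot stands upright and still on the platter, within 30 mm of its middle along the rail and within about 12 mm of touching the rail; the empty pot stands upright and still on the worktop clear of the station; the robot touches neither pot nor key (all of step 3 and all of step 4 and linear speed of filled_pot below 0.01 m/s and contact force between the fingers and tare_key below 0.1 N and contact force between the fingers and record_key below 0.1 N).
It fails at once if the tare or record key is pressed harder than 25 N, or the power key is pressed (more than 2 N) (contact force between the fingers and tare_key above 25 N or contact force between the fingers and record_key above 25 N or contact force between any of the arm, the fingers and power_key above 2 N).
It fails at once if the tare key is pressed (more than 3.5 N) without the empty pot on the platter, or with the heaped pot on it (contact force between the fingers and tare_key above 3.5 N and (contact force between empty_pot and platter below 0.1 N or contact force between filled_pot and platter above 0.3 N)).
It fails at once if the record key is pressed (more than 3.5 N) without the heaped pot on the platter (contact force between the fingers and record_key above 3.5 N and contact force between filled_pot and platter below 0.3 N).
It fails at once if the heaped pot is lifted more than 8 mm off the shelf, tipped more than about 10 degrees, or leaves the rail by more than about 15 mm (z of filled_pot in the frame of weigh_station above 0.058 m or angle between filled_pot's own z axis and vertical above 0.18 rad or x of filled_pot in the frame of weigh_station below 0.031 m).
It fails at once if a bystander is moved more than 25 mm (distance of any of jar_1, spice_jar_2, spoon_1 from where it was at the start of the episode above 0.025 m).
It also fails if it takes over 72 s, if anything falls off the work surface, if the arm or the gripper's body presses on something with over 40 N, if the wrist force passes 120 N, or if a joint passes its speed limit or range.

## Working session

There is one attempt and no reset: what is moved stays moved. The work goes in short steps, Python scripts to look and compute and a tool call to move; the robot and the scene stay as the last step left them, time stands still between calls to the robot, and variables do not carry over. Pictures are saved under pics/ and viewed, at most 10 in all, crops included, and the job is handed in when it is done.

Besides the shell and the picture viewer there is one more tool, called after "Emit:" by a JSON object that holds its "method" and its "body", one argument or row to a line. servo_tool: Moves the arm, as the interface text tells. Its arguments: {"type":"object","properties":{"deltas":{"type":"array"}},"required":["deltas"]}

```bash
mkdir -p pics
cat > h.py <<'E'
import numpy as np, cv2
from station import ctrl
def cam(n):
    c=ctrl.read_camera(n); return c
def ray(c,u,v):
    x=(u-c["cx"])/c["fx"]; y=(v-c["cy"])/c["fy"]
    a,b=x,y
    for _ in range(20):
        s=1+c["k1"]*(a*a+b*b); a,b=x/s,y/s
    R=np.array(c["R"]); o=-R.T@np.array(c["t"]); return o,R.T@np.array([a,b,1])
def onz(c,u,v,z):
    o,d=ray(c,u,v); return o+d*(z-o[2])/d[2]
def proj(c,X):
    p=np.array(c["R"])@np.array(X)+np.array(c["t"]); a,b=p[0]/p[2],p[1]/p[2]
    s=1+c["k1"]*(a*a+b*b); return np.array([c["fx"]*a*s+c["cx"],c["fy"]*b*s+c["cy"]])
E
python3 - <<'E'
from h import *
s=ctrl.sense(); print(s["tcp_pos"],s["tcp_rot"],s["width"],ctrl.grasp_offset)
for n in ("top","scene"):
    c=cam(n); cv2.imwrite(f"pics/{n}0.png",c["image"][:,:,::-1]); R=np.array(c["R"]);print(n,-R.T@np.array(c["t"]),R[2],c["fx"])
E
```

```text
[0.22571135 0.52830216 0.21313695] [-3.13985597e+00 -6.79150000e-06  2.73787490e+00] 0.09084077164480235 0.0188
top [0.51791536 0.02152526 1.25065239] [ 0.080422   -0.01979312 -0.99656437] 381.2717700087944
scene [ 0.0435821  -1.10104197  0.86728398] [ 0.38795068  0.75212344 -0.53273314] 433.0613820101299
```

View pics/top0.png

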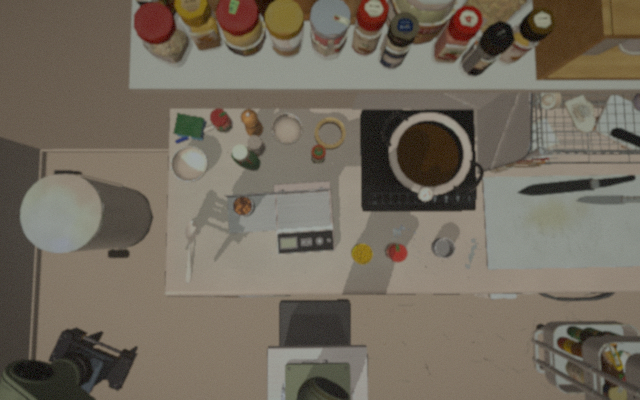

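View pics/scene0.png

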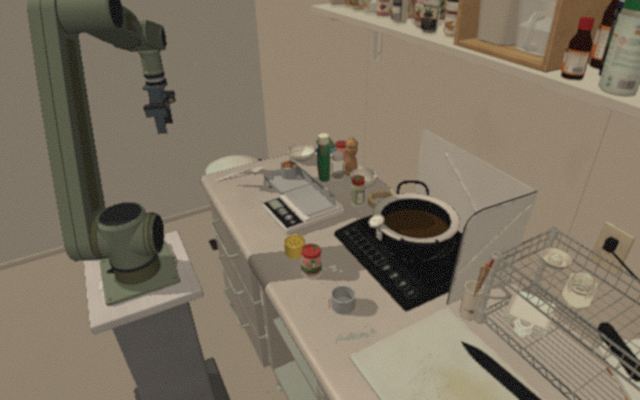

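The top view shows the scale at about (304,220), heaped pot (243,205), empty pot (443,246), red jar (397,252) and yellow decoy (362,253). The scene view agrees: empty pot at (343,300). Next I'll enlarge the station.

Run:
```python
from h import *
c=cam("top"); im=c["image"][:,:,::-1]
a=cv2.resize(im[180:270,215:345],None,fx=6,fy=6,interpolation=cv2.INTER_CUBIC)
cv2.imwrite("pics/st.png",a)
b=cv2.resize(im[225:270,350:480],None,fx=6,fy=6,interpolation=cv2.INTER_CUBIC)
cv2.imwrite("pics/ep.png",b)
g=cv2.cvtColor(im,cv2.COLOR_BGR2GRAY)
m=np.zeros_like(g); m[225:260,270:340]=(g[225:260,270:340]<70)
n,l,s,ce=cv2.connectedComponentsWithStats(m); k=1+np.argmax(s[1:,4])
r=cv2.minAreaRect(np.argwhere(l==k)[:,::-1].astype(np.float32)); print(r,[onz(c,*p,.034).round(4) for p in cv2.boxPoints(r)])
for p in [(443,246),(397,252),(362,253),(243,205)]: print(p,onz(c,*p,.046))
```

```text
((305.24029541015625, 241.5169677734375), (18.2872371673584, 53.603515625), 86.26860046386719) [array([0.5089, 0.1235, 0.034 ]), array([ 0.519 , -0.0464,  0.034 ]), array([ 0.4613, -0.0497,  0.034 ]), array([0.4514, 0.1196, 0.034 ])]
(443, 246) [ 0.46880873 -0.39816139  0.046     ]
(397, 252) [ 0.45089809 -0.25189446  0.046     ]
(362, 253) [ 0.44846823 -0.14141654  0.046     ]
(243, 205) [0.60113429 0.23270252 0.046     ]
```

View pics/st.png

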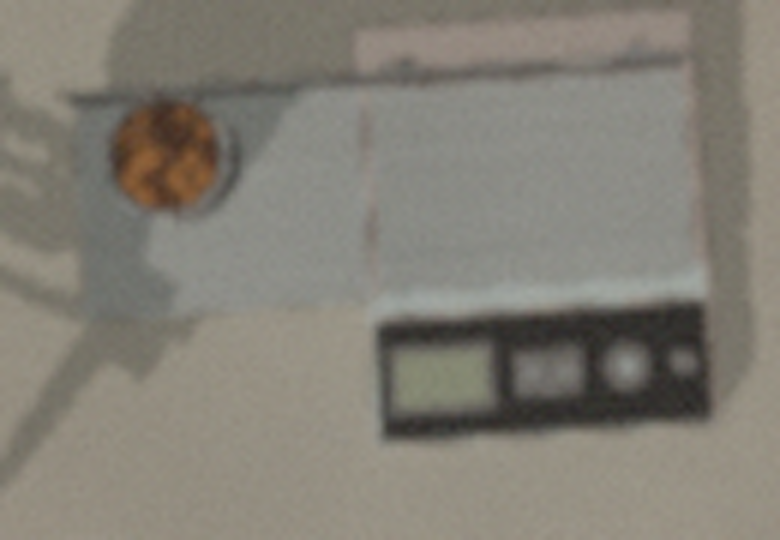

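View pics/ep.png

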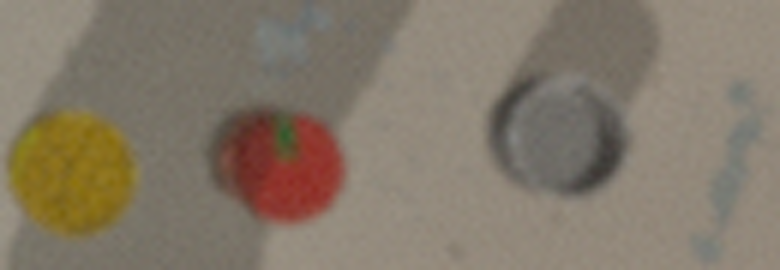

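The crops show: tare key at (549,371), record (628,365) and power (683,362) in st.png, with the nuts at (165,152) just in front of the rail. The rail top runs from (75,98) to (690,65). In ep.png the empty pot's rim is centred near (558,133).

```bash
cat >> h.py <<'E'
def go(target,yaw):
    s=ctrl.sense(); p=np.array(s["tcp_pos"]); 
    from scipy.spatial.transform import Rotation as Ro
    R=Ro.from_euler("xyz",s["tcp_rot"]).as_matrix()
    d=R.T@(np.array(target)-p); dy=(yaw-s["tcp_rot"][2]+np.pi)%(2*np.pi)-np.pi
    dy=(dy+np.pi/2)%np.pi-np.pi/2
    print("t",round(s["time"],2),"tcp",p.round(4),"d tool mm",(d*1e3).round(1),"turn(tool z) deg",round(-np.degrees(dy),2),"F",np.round(s["contact_force"],1),"w",round(s["width"],4))
E
python3 - <<'E'
from h import *
from scipy.optimize import least_squares
c=cam("top")
f=lambda p,o=(215,180):((p[0]+.5)/6-.5+o[0],(p[1]+.5)/6-.5+o[1])
W=lambda p,z,o=(215,180):onz(c,*f(p,o),z)[:2]
T,Rk,P=W((549,371),.038),W((628,365),.038),W((683,362),.038); print("keys",T,Rk,P,np.linalg.norm(T-Rk),np.linalg.norm(P-Rk))
# fascia corners and rail top ends
obs=[((-110,93),W((383,437),.034)),((-110,-93),W((710,414),.034)),((-46,93),W((378,322),.034)),((-46,-93),W((703,302),.034)),((79.5,237),W((75,98),.088)),((79.5,-85),W((690,65),.088)),((-32,83),W((372,300),.049)),((-32,-83),W((700,285),.049))]
S=lambda q,s:np.array(q[:2])+np.array([[np.cos(q[2]),-np.sin(q[2])],[np.sin(q[2]),np.cos(q[2])]])@np.array(s)/1e3
r=least_squares(lambda q:np.concatenate([S(q,s)-w for s,w in obs]),[.57,.04,0],loss="soft_l1",f_scale=.003)
q=r.x; print("station",q,"yawdeg",np.degrees(q[2])); print([((S(q,s)-w)*1e3).round(1).tolist() for s,w in obs])
inv=lambda w:(np.array([[np.cos(q[2]),np.sin(q[2])],[-np.sin(q[2]),np.cos(q[2])]])@(w-q[:2])*1e3).round(1)
print("keys st",inv(T),inv(Rk),inv(P))
fp=W((165,152),.105); print("nuts",fp,inv(fp),"platter mid",S(q,(22,0)))
e=W((558,133),.046,(350,225)); print("empty",e)
im=c["image"]
hsv=cv2.cvtColor(im,cv2.COLOR_RGB2HSV)
E
```

```text
keys [0.48547352 0.03418901] [ 0.48837616 -0.00747242] [ 0.48978262 -0.03651576] 0.04176242197269339 0.029077371791224254
station [0.56125655 0.04052061 0.05389123] yawdeg 3.087739749578445
[[-4.9, 5.7], [-5.8, -7.5], [-1.4, 6.4], [-1.0, -7.2], [1.7, 7.5], [3.2, -1.2], [1.6, -4.8], [3.6, 1.1]]
keys st [-76.   -2.2] [-75.4 -44. ] [-75.5 -73.1]
nuts [0.59732014 0.22510179] [ 46.  182.4] platter mid [0.58322461 0.04170564]
empty [ 0.4664636  -0.39676191]
```

Emit:
{"method": "servo_tool", "body": {
  "deltas": [
    [-0.08, -0.06, 0, 0, -1],
    [-0.08, -0.06, 0, 0, -1],
    [-0.08, -0.06, 0, 0, -1],
    [-0.08, -0.06, 0, 0, -1],
    [-0.08, -0.06, 0, 0, -1],
    [-0.08, -0.06, 0, 0, -1],
    [-0.08, -0.06, 0, 0, -1],
    [-0.08, -0.06, 0, 0, -1],
    [-0.08, -0.06, 0, 0, -1],
    [-0.08, -0.06, 0, 0, -1]
  ]
}}

```text
time: 1.03
tcp_pos: [0.4263, 0.1805, 0.214]
tcp_rot: [3.141, 0.0, 2.738]
contact_force: [-0.0, 0.9, -0.8]
width: 0.0914
grip_force: 0.0
```

Emit:
{"method": "servo_tool", "body": {
  "deltas": [
    [0, 0, 0, 0.039, -1],
    [0, 0, 0, 0.039, -1],
    [0, 0, 0, 0.039, -1],
    [0, 0, 0, 0.039, -1],
    [0, 0, 0, 0.039, -1],
    [0, 0, 0, 0.039, -1],
    [0, 0, 0, 0.039, -1],
    [0, 0, 0, 0.039, -1],
    [0, 0, 0, 0.039, -1],
    [0, 0, 0, 0.039, -1]
  ]
}}

```text
time: 1.87
tcp_pos: [0.4258, 0.1823, 0.2138]
tcp_rot: [-3.141, 0.0, 1.506]
contact_force: [0.5, -0.5, -0.2]
width: 0.0915
grip_force: 0.0
```

Emit:
{"method": "servo_tool", "body": {
  "deltas": [
    [0, 0, 0, 0.039, -1],
    [0, 0, 0, 0.039, -1],
    [0, 0, 0, 0.039, -1],
    [0, 0, 0, 0.039, -1],
    [0, 0, 0, 0.039, -1],
    [0, 0, 0, 0.039, -1],
    [0, 0, 0, 0.039, -1],
    [0, 0, 0, 0.039, -1],
    [0, 0, 0, 0.039, -1],
    [0, 0, 0, 0.039, -1]
  ]
}}

```text
time: 2.7
tcp_pos: [0.4257, 0.1823, 0.2138]
tcp_rot: [-3.142, 0.0, 0.281]
contact_force: [-0.1, 0.7, 0.0]
width: 0.0913
grip_force: 0.0
```

```bash
python3 -c "
from h import *
go((.4665,-.397,.214),.0539);print(ctrl.sense()['joint_pos'],ctrl.sense()['tcp_rot'])"
```

```text
t 2.7 tcp [0.4257 0.1823 0.2138] d tool mm [-1.216e+02  5.678e+02 -2.000e-01] turn(tool z) deg 13.03 F [-0.1  0.7  0. ] w 0.0913
[3.79652305e-01 1.43225184e-01 1.80362676e+00 1.02488661e-04
 1.19508604e+00 1.66912666e+00] [-3.14153169e+00  3.53025848e-04  2.81284363e-01]
```

Emit:
{"method": "servo_tool", "body": {
  "deltas": [
    [-0.0203, 0.0946, 0, 0, -1],
    [-0.0203, 0.0946, 0, 0, -1],
    [-0.0203, 0.0946, 0, 0, -1],
    [-0.0203, 0.0946, 0, 0, -1],
    [-0.0203, 0.0946, 0, 0, -1],
    [-0.0203, 0.0946, 0, 0, -1],
    [-0.0203, 0.0946, 0, 0, -1],
    [-0.0203, 0.0946, 0, 0, -1],
    [-0.0203, 0.0946, 0, 0, -1],
    [-0.0203, 0.0946, 0, 0, -1]
  ]
}}

```text
time: 3.53
tcp_pos: [0.4549, -0.2055, 0.2139]
tcp_rot: [-3.141, -0.0, 0.287]
contact_force: [1.4, 0.7, 0.4]
width: 0.0913
grip_force: 0.0
```

Emit:
{"method": "servo_tool", "body": {
  "deltas": [
    [-0.0203, 0.0946, 0, 0, -1],
    [-0.0203, 0.0946, 0, 0, -1],
    [-0.0203, 0.0946, 0, 0, -1],
    [-0.0203, 0.0946, 0, 0, -1],
    [-0.0203, 0.0946, 0, 0, -1],
    [0, 0, 0.075, 0.036, -1],
    [0, 0, 0.075, 0.036, -1],
    [0, 0, 0.075, 0, -1],
    [0, 0, 0, 0, -1],
    [0, 0, 0, 0, -1]
  ]
}}

```text
time: 4.37
tcp_pos: [0.4692, -0.3959, 0.1226]
tcp_rot: [-3.139, 0.003, 0.061]
contact_force: [0.3, -0.7, 0.5]
width: 0.0915
grip_force: 0.0
```

Run:
```python
from h import *
go((.4665,-.397,.012),.0539)
c=cam("wrist"); im=c["image"][:,:,::-1].copy()
for z in (.046,):
  for a in np.linspace(0,6.28,24):
    u=proj(c,(.4665+.032*np.cos(a),-.397+.032*np.sin(a),z)); cv2.circle(im,tuple(int(round(i)) for i in u),2,(0,0,255),-1)
cv2.imwrite("pics/w1.png",im)
```

```text
t 4.37 tcp [ 0.4692 -0.3959  0.1226] d tool mm [ -2.5   1.3 110.6] turn(tool z) deg 0.43 F [ 0.3 -0.7  0.5] w 0.0915
```

View pics/w1.png

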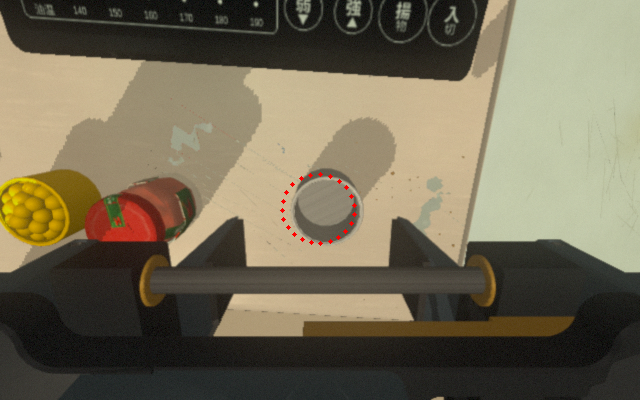

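The wrist view shows the pot's rim centred near (327,210), against my predicted circle at (319,209). So it lies about 6 mm further toward -y. I'll correct for that, descend and grip.

Emit:
{"method": "servo_tool", "body": {
  "deltas": [
    [-0.006, 0.016, 0, 0.002, -1],
    [0, 0, 0.09, 0, -1],
    [0, 0, 0.09, 0, -1],
    [0, 0, 0.06, 0, -1],
    [0, 0, 0.036, 0, -1],
    [0, 0, 0, 0, -1],
    [0, 0, 0, 0, 1],
    [0, 0, 0, 0, 1],
    [0, 0, 0, 0, 1],
    [0, 0, 0, 0, 1]
  ]
}}

```text
time: 5.25
tcp_pos: [0.4689, -0.4039, 0.0154]
tcp_rot: [3.139, -0.003, 0.055]
contact_force: [-0.6, -0.4, 0.1]
width: 0.0672
grip_force: 0.0
```

Emit:
{"method": "servo_tool", "body": {
  "deltas": [
    [0, 0, 0, 0, 1],
    [0, 0, 0, 0, 1],
    [0, 0, 0, 0, 1],
    [0, 0, 0, 0, 1],
    [0, 0, -0.02, 0, 1],
    [0, 0, -0.08, 0, 1],
    [0, 0, -0.1, 0, 1],
    [0, 0, -0.1, 0, 1],
    [0, 0, -0.1, 0, 1],
    [0, 0, 0, 0, 1]
  ]
}}

```text
time: 6.08
tcp_pos: [0.4714, -0.406, 0.1831]
tcp_rot: [3.13, -0.012, 0.055]
contact_force: [2.5, -2.1, -0.6]
width: 0.0635
grip_force: 30.0
```

```bash
python3 -c "
from h import *
s=ctrl.sense();print(s['grip_force'],s['tcp_rot']);go((.583,.0415,.174),.0539)"
```

```text
29.998561330139637 [ 3.12988459 -0.01208646  0.05489431]
t 6.08 tcp [ 0.4714 -0.406   0.1831] d tool mm [ 135.8 -440.8    5.5] turn(tool z) deg 0.06 F [ 2.5 -2.1 -0.6] w 0.0635
```

Emit:
{"method": "servo_tool", "body": {
  "deltas": [
    [0.0283, -0.092, 0, 0, 1],
    [0.0283, -0.092, 0, 0, 1],
    [0.0283, -0.092, 0, 0, 1],
    [0.0283, -0.092, 0, 0, 1],
    [0.0283, -0.092, 0, 0, 1],
    [0.0283, -0.092, 0, 0, 1],
    [0.0283, -0.092, 0, 0, 1],
    [0.0283, -0.092, 0, 0, 1],
    [0.0283, -0.092, 0, 0, 1],
    [0.0283, -0.092, 0, 0, 1]
  ]
}}

```text
time: 6.92
tcp_pos: [0.5606, -0.0275, 0.1737]
tcp_rot: [-3.142, 0.0, 0.055]
contact_force: [0.4, 0.2, -0.9]
width: 0.0641
grip_force: 30.0
```

Emit:
{"method": "servo_tool", "body": {
  "deltas": [
    [0.0283, -0.092, 0, 0, 1],
    [0.0283, -0.092, 0, 0, 1],
    [0, 0, 0, 0, 1],
    [0, 0, 0.06, 0, 1],
    [0, 0, 0.06, 0, 1],
    [0, 0, 0.06, 0, 1],
    [0, 0, 0, 0, 1],
    [0, 0, 0, 0, 1],
    [0, 0, 0, 0, 1],
    [0, 0, 0, 0, 1]
  ]
}}

```text
time: 7.75
tcp_pos: [0.5806, 0.0452, 0.1034]
tcp_rot: [-3.141, -0.003, 0.055]
contact_force: [-0.4, 0.3, -0.2]
width: 0.0639
grip_force: 30.0
```

Run:
```python
from h import *
go((.583,.0415,.062),.0539)
c=cam("top"); im=c["image"][:,:,::-1]
cv2.imwrite("pics/p1.png",cv2.resize(im[180:270,215:345],None,fx=6,fy=6,interpolation=cv2.INTER_CUBIC))
```

```text
t 7.75 tcp [0.5806 0.0452 0.1034] d tool mm [ 2.   3.8 41.4] turn(tool z) deg 0.03 F [-0.4  0.3 -0.2] w 0.0639
```

View pics/p1.png

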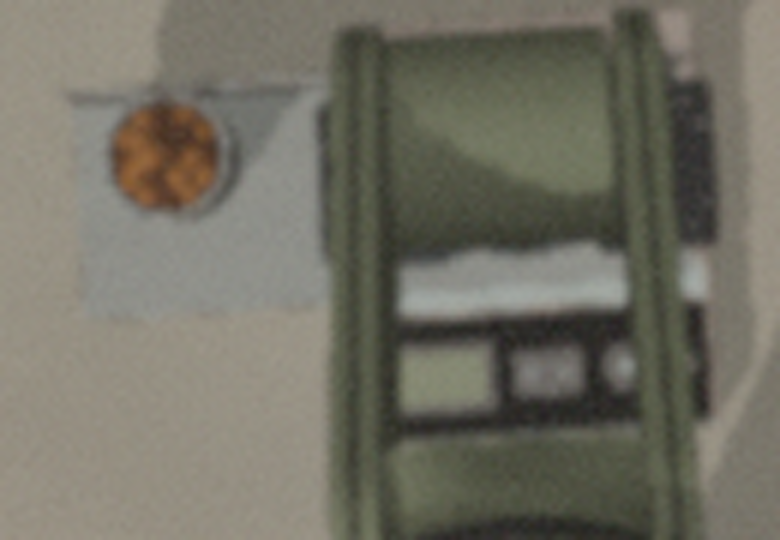

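The heaped pot is undisturbed at (165,152); the arm hides the platter. Next I'll set the pot down, let go and rise.

Emit:
{"method": "servo_tool", "body": {
  "deltas": [
    [0.005, 0.009, 0, 0, 1],
    [0, 0, 0.05, 0, 1],
    [0, 0, 0.04, 0, 1],
    [0, 0, 0.012, 0, 1],
    [0, 0, 0, 0, 1],
    [0, 0, 0, 0, 1],
    [0, 0, 0, 0, 1],
    [0, 0, 0, 0, 1],
    [0, 0, 0, 0, 1],
    [0, 0, 0, 0, 1]
  ]
}}

```text
time: 8.63
tcp_pos: [0.5819, 0.0415, 0.0627]
tcp_rot: [3.141, -0.001, 0.055]
contact_force: [-2.4, -0.0, 6.0]
width: 0.064
grip_force: 30.0
```

```bash
python3 -c "
from h import *
go((.583,.0415,.0615),.0539)"
```

```text
t 8.63 tcp [0.5819 0.0415 0.0627] d tool mm [1.1 0.  1.2] turn(tool z) deg 0.06 F [-2.4 -0.   6. ] w 0.064
```

Emit:
{"method": "servo_tool", "body": {
  "deltas": [
    [0, 0, 0, 0, -1],
    [0, 0, 0, 0, -1],
    [0, 0, 0, 0, -1],
    [0, 0, 0, 0, -1],
    [0, 0, 0, 0, -1],
    [0, 0, 0, 0, -1],
    [0, 0, 0, 0, -1],
    [0, 0, -0.07, 0, -1],
    [0, 0, -0.09, 0, -1],
    [0, 0, -0.09, 0, -1]
  ]
}}

```text
time: 9.47
tcp_pos: [0.5807, 0.0418, 0.161]
tcp_rot: [-3.141, 0.003, 0.055]
contact_force: [0.6, 0.7, 0.6]
width: 0.0913
grip_force: 0.0
```

Emit:
{"method": "servo_tool", "body": {
  "deltas": [
    [-0.06, 0, 0, 0, 1],
    [-0.06, 0, 0, 0, 1],
    [-0.06, 0.005, 0, 0, 1],
    [-0.06, 0, 0, 0, 1],
    [0, 0, 0, 0, 1],
    [0, 0, 0, 0, 1],
    [0, 0, 0, 0, 1],
    [0, 0, 0, 0, 1],
    [0, 0, 0, 0, 1],
    [0, 0, 0, 0, 1]
  ]
}}

```text
time: 10.3
tcp_pos: [0.4865, 0.0347, 0.1605]
tcp_rot: [-3.142, 0.0, 0.055]
contact_force: [0.4, 0.2, 0.5]
width: 0.0276
grip_force: 0.0
```

Run:
```python
from h import *
go((.4855,.0342,.06),.0539)
c=cam("wrist"); im=c["image"][:,:,::-1].copy()
for p in ((.4855,.0342,.038),(.4884,-.0075,.038),(.4898,-.0365,.038),(.583,.0415,.049)):
    cv2.circle(im,tuple(int(round(i)) for i in proj(c,p)),3,(0,0,255),-1)
cv2.imwrite("pics/w2.png",im)
```

```text
t 10.3 tcp [0.4865 0.0347 0.1605] d tool mm [ -1.1   0.4 100.5] turn(tool z) deg 0.06 F [0.4 0.2 0.5] w 0.0276
```

View pics/w2.png

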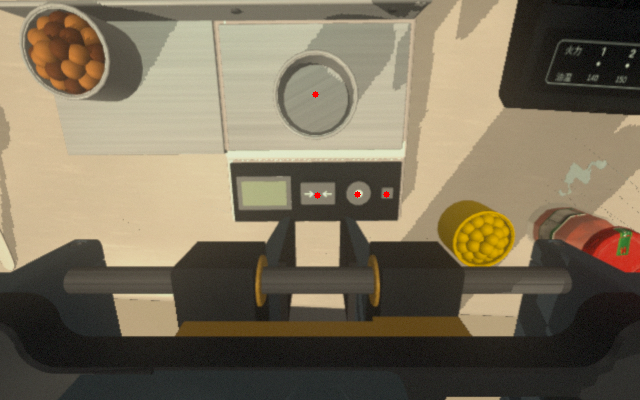

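The wrist view shows the projected dots landing on tare (317,195), record (358,194) and power (386,194). The empty pot stands mid-platter at (315,94), and the heaped pot is still against the rail. Time to go down on the tare key.

Emit:
{"method": "servo_tool", "body": {
  "deltas": [
    [-0.003, 0.001, 0, 0, 1],
    [0, 0, 0.09, 0, 1],
    [0, 0, 0.09, 0, 1],
    [0, 0, 0.07, 0, 1],
    [0, 0, 0.035, 0, 1],
    [0, 0, 0.01, 0, 1],
    [0, 0, 0.005, 0, 1],
    [0, 0, 0, 0, 1],
    [0, 0, 0, 0, 1],
    [0, 0, 0, 0, 1]
  ]
}}

```text
time: 11.18
tcp_pos: [0.4857, 0.0342, 0.042]
tcp_rot: [-3.142, -0.003, 0.055]
contact_force: [0.1, 0.5, 0.9]
width: 0.0005
grip_force: 0.0
```

```bash
python3 -c "
from h import *
go((.4855,.0342,.037),.0539)"
```

```text
t 11.18 tcp [0.4857 0.0342 0.042 ] d tool mm [-0.2 -0.   5. ] turn(tool z) deg 0.06 F [0.1 0.5 0.9] w 0.0005
```

Emit:
{"method": "servo_tool", "body": {
  "deltas": [
    [0, 0, 0.0025, 0, 1],
    [0, 0, 0.0025, 0, 1],
    [0, 0, 0.0025, 0, 1],
    [0, 0, 0.0025, 0, 1],
    [0, 0, 0, 0, 1],
    [0, 0, 0, 0, 1],
    [0, 0, 0, 0, 1],
    [0, 0, 0, 0, 1],
    [0, 0, 0, 0, 1],
    [0, 0, 0, 0, 1]
  ]
}}

```text
time: 12.02
tcp_pos: [0.4849, 0.0342, 0.0375]
tcp_rot: [-3.142, -0.001, 0.055]
contact_force: [-1.1, -0.4, 6.3]
width: 0.0002
grip_force: 3.3
```

Emit:
{"method": "servo_tool", "body": {
  "deltas": [
    [0, 0, 0.0015, 0, 1],
    [0, 0, 0, 0, 1],
    [0, 0, 0, 0, 1],
    [0, 0, 0, 0, 1],
    [0, 0, 0, 0, 1],
    [0, 0, 0, 0, 1],
    [0, 0, 0, 0, 1],
    [0, 0, 0, 0, 1],
    [0, 0, 0, 0, 1],
    [0, 0, 0, 0, 1]
  ]
}}

```text
time: 12.85
tcp_pos: [0.4849, 0.0341, 0.0371]
tcp_rot: [-3.142, -0.001, 0.055]
contact_force: [-2.2, 0.4, 7.9]
width: -0.0
grip_force: 4.2
```

Emit:
{"method": "servo_tool", "body": {
  "deltas": [
    [0, 0, -0.02, 0, 1],
    [0, 0, -0.09, 0, 1],
    [0, 0, -0.1, 0, 1],
    [0, 0, -0.1, 0, -1],
    [0.06, -0.005, 0, 0, -1],
    [0.06, 0, 0, 0, -1],
    [0.06, 0, 0, 0, -1],
    [0.06, 0, 0, 0, -1],
    [0, 0, 0, 0, -1],
    [0, 0, 0, 0, -1]
  ]
}}

```text
time: 13.68
tcp_pos: [0.5807, 0.0414, 0.1597]
tcp_rot: [-3.142, 0.001, 0.055]
contact_force: [-0.7, 0.1, 0.8]
width: 0.0439
grip_force: 0.0
```

```bash
python3 -c "
from h import *
go((.582,.0415,.0627),.0539)"
```

```text
t 13.68 tcp [0.5807 0.0414 0.1597] d tool mm [ 1.5 -0.  97. ] turn(tool z) deg 0.05 F [-0.7  0.1  0.8] w 0.0439
```

Wait for the fingers to open, descend, grip, lift.

Emit:
{"method": "servo_tool", "body": {
  "deltas": [
    [0.003, 0, 0, 0, -1],
    [0, 0, 0, 0, -1],
    [0, 0, 0, 0, -1],
    [0, 0, 0, 0, -1],
    [0, 0, 0, 0, -1],
    [0, 0, 0, 0, -1],
    [0, 0, 0.08, 0, -1],
    [0, 0, 0.08, 0, -1],
    [0, 0, 0.06, 0, -1],
    [0, 0, 0.02, 0, -1]
  ]
}}

```text
time: 14.52
tcp_pos: [0.5788, 0.0413, 0.0606]
tcp_rot: [-3.141, 0.007, 0.055]
contact_force: [-1.4, -0.0, 0.1]
width: 0.0915
grip_force: 0.0
```

Emit:
{"method": "servo_tool", "body": {
  "deltas": [
    [0, 0, 0, 0, 1],
    [0, 0, 0, 0, 1],
    [0, 0, 0, 0, 1],
    [0, 0, 0, 0, 1],
    [0, 0, 0, 0, 1],
    [0, 0, 0, 0, 1],
    [0, 0, 0, 0, 1],
    [0, 0, 0, 0, 1],
    [0, 0, 0, 0, 1],
    [0, 0, 0, 0, 1]
  ]
}}

```text
time: 15.35
tcp_pos: [0.5825, 0.0415, 0.0648]
tcp_rot: [-3.142, -0.002, 0.055]
contact_force: [2.1, 0.0, 4.6]
width: 0.0633
grip_force: 30.0
```

```bash
python3 -c "
from h import *
go((.469,-.404,.0627),.0539)"
```

```text
t 15.35 tcp [0.5825 0.0415 0.0648] d tool mm [-137.8  438.6    1.8] turn(tool z) deg 0.06 F [2.1 0.  4.6] w 0.0633
```

Emit:
{"method": "servo_tool", "body": {
  "deltas": [
    [0, 0, -0.03, 0, 1],
    [0, 0, -0.08, 0, 1],
    [0, 0, -0.09, 0, 1],
    [0, 0, -0.08, 0, 1],
    [0, 0, 0, 0, 1],
    [-0.0287, 0.0914, 0, 0, 1],
    [-0.0287, 0.0914, 0, 0, 1],
    [-0.0287, 0.0914, 0, 0, 1],
    [-0.0287, 0.0914, 0, 0, 1],
    [-0.0287, 0.0914, 0, 0, 1]
  ]
}}

```text
time: 16.18
tcp_pos: [0.5322, -0.1453, 0.1747]
tcp_rot: [-3.14, 0.004, 0.055]
contact_force: [0.5, -0.6, 0.1]
width: 0.0636
grip_force: 30.0
```

Emit:
{"method": "servo_tool", "body": {
  "deltas": [
    [-0.0287, 0.0914, 0, 0, 1],
    [-0.0287, 0.0914, 0, 0, 1],
    [-0.0287, 0.0914, 0, 0, 1],
    [-0.0287, 0.0914, 0, 0, 1],
    [-0.0287, 0.0914, 0, 0, 1],
    [-0.0287, 0.0914, 0, 0, 1],
    [-0.0287, 0.0914, 0, 0, 1],
    [0, 0, 0, 0, 1],
    [0, 0, 0, 0, 1],
    [0, 0, 0, 0, 1]
  ]
}}

```text
time: 17.02
tcp_pos: [0.4673, -0.4031, 0.1747]
tcp_rot: [-3.138, 0.002, 0.054]
contact_force: [0.6, -0.3, -1.3]
width: 0.0637
grip_force: 30.0
```

Emit:
{"method": "servo_tool", "body": {
  "deltas": [
    [0, 0, 0.07, 0, 1],
    [0, 0, 0.09, 0, 1],
    [0, 0, 0.09, 0, 1],
    [0, 0, 0.07, 0, 1],
    [0, 0, 0.03, 0, 1],
    [0, 0, 0.01, 0, 1],
    [0, 0, 0, 0, 1],
    [0, 0, 0, 0, 1],
    [0, 0, 0, 0, 1],
    [0, 0, 0, 0, 1]
  ]
}}

```text
time: 17.85
tcp_pos: [0.469, -0.4045, 0.0337]
tcp_rot: [3.14, -0.002, 0.055]
contact_force: [0.4, -0.9, -1.4]
width: 0.064
grip_force: 30.0
```

```bash
python3 -c "
from h import *
go((.469,-.404,.0155),.0539)"
```

```text
t 17.85 tcp [ 0.469  -0.4045  0.0337] d tool mm [-0.  -0.6 18.2] turn(tool z) deg 0.08 F [ 0.4 -0.9 -1.4] w 0.064
```

Emit:
{"method": "servo_tool", "body": {
  "deltas": [
    [0, 0, 0.02, 0, 1],
    [0, 0, 0.015, 0, 1],
    [0, 0, 0.005, 0, 1],
    [0, 0, 0.003, 0, 1],
    [0, 0, 0.002, 0, 1],
    [0, 0, 0, 0, 1],
    [0, 0, 0, 0, 1],
    [0, 0, 0, 0, 1],
    [0, 0, 0, 0, 1],
    [0, 0, 0, 0, 1]
  ]
}}

```text
time: 18.68
tcp_pos: [0.468, -0.4042, 0.0168]
tcp_rot: [3.141, -0.001, 0.055]
contact_force: [-3.1, 3.7, 16.3]
width: 0.0637
grip_force: 30.0
```

Emit:
{"method": "servo_tool", "body": {
  "deltas": [
    [0, 0, -0.002, 0, 1],
    [0, 0, 0, 0, -1],
    [0, 0, 0, 0, -1],
    [0, 0, 0, 0, -1],
    [0, 0, 0, 0, -1],
    [0, 0, 0, 0, -1],
    [0, 0, 0, 0, -1],
    [0, 0, 0, 0, -1],
    [0, 0, -0.08, 0, -1],
    [0, 0, -0.09, 0, -1]
  ]
}}

```text
time: 19.52
tcp_pos: [0.4664, -0.4026, 0.0808]
tcp_rot: [-3.136, 0.005, 0.055]
contact_force: [1.0, -0.5, 0.6]
width: 0.0911
grip_force: 0.0
```

Emit:
{"method": "servo_tool", "body": {
  "deltas": [
    [0, 0, -0.09, 0, -1],
    [0, 0, -0.09, 0, -1],
    [0, 0, -0.05, 0, -1],
    [0, 0, 0, 0, -1],
    [0, 0, 0, 0, -1],
    [0, 0, 0, 0, -1],
    [0, 0, 0, 0, -1],
    [0, 0, 0, 0, -1],
    [0, 0, 0, 0, -1],
    [0, 0, 0, 0, -1]
  ]
}}

```text
time: 20.35
tcp_pos: [0.4678, -0.4039, 0.1739]
tcp_rot: [-3.14, 0.001, 0.055]
contact_force: [0.5, -0.9, 0.3]
width: 0.0913
grip_force: 0.0
```

Run:
```python
from h import *
go((.596,.225,.2),.0539)
c=cam("wrist"); im=c["image"][:,:,::-1].copy()
cv2.imwrite("pics/w3.png",im)
```

```text
t 20.35 tcp [ 0.4678 -0.4039  0.1739] d tool mm [ 162.4 -621.   -25.4] turn(tool z) deg 0.06 F [ 0.5 -0.9  0.3] w 0.0913
```

View pics/w3.png

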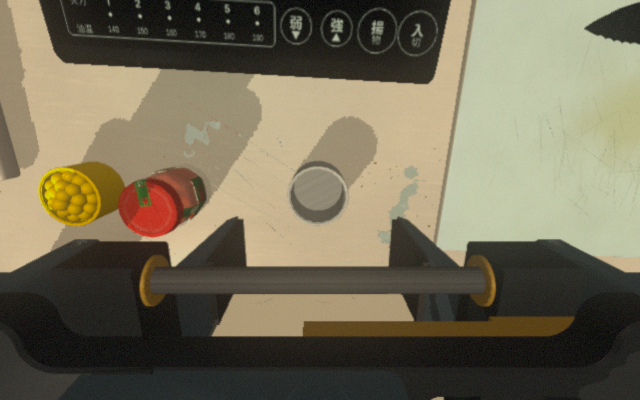

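The empty pot is upright on the worktop at (318,193). On to a point above the heaped pot.

Emit:
{"method": "servo_tool", "body": {
  "deltas": [
    [0.0239, -0.0914, -0.006, 0, -1],
    [0.0239, -0.0914, -0.006, 0, -1],
    [0.0239, -0.0914, -0.006, 0, -1],
    [0.0239, -0.0914, -0.006, 0, -1],
    [0.0239, -0.0914, -0.006, 0, -1],
    [0.0239, -0.0914, -0.006, 0, -1],
    [0.0239, -0.0914, -0.006, 0, -1],
    [0.0239, -0.0914, -0.006, 0, -1],
    [0.0239, -0.0914, -0.006, 0, -1],
    [0.0239, -0.0914, -0.006, 0, -1]
  ]
}}

```text
time: 21.23
tcp_pos: [0.5435, -0.032, 0.1991]
tcp_rot: [-3.142, -0.0, 0.055]
contact_force: [0.0, -0.3, 0.1]
width: 0.0912
grip_force: 0.0
```

Emit:
{"method": "servo_tool", "body": {
  "deltas": [
    [0.0239, -0.0914, 0, 0, -1],
    [0.0239, -0.0914, 0, 0, -1],
    [0.0239, -0.0914, 0, 0, -1],
    [0.0239, -0.0914, 0, 0, -1],
    [0.0239, -0.0914, 0, 0, -1],
    [0.0239, -0.0914, 0, 0, -1],
    [0.0239, -0.0914, 0, 0, -1],
    [0, 0, 0, 0, -1],
    [0, 0, 0, 0, -1],
    [0, 0, 0, 0, -1]
  ]
}}

```text
time: 22.07
tcp_pos: [0.5959, 0.225, 0.1985]
tcp_rot: [3.141, 0.001, 0.055]
contact_force: [0.1, 0.3, 0.6]
width: 0.0914
grip_force: 0.0
```

Run:
```python
from h import *
go((.596,.225,.06),.0539)
c=cam("wrist"); im=c["image"][:,:,::-1].copy()
for a in np.linspace(0,6.28,24):
    cv2.circle(im,tuple(int(round(i)) for i in proj(c,(.596+.032*np.cos(a),.225+.032*np.sin(a),.096))),1,(0,0,255),-1)
y=.0539; R=np.array([[np.cos(y),-np.sin(y)],[np.sin(y),np.cos(y)]])
for t in np.linspace(-85,237,12):
    w=np.array([.5613,.0405])+R@np.array([78,t])/1e3
    cv2.circle(im,tuple(int(round(i)) for i in proj(c,(*w,.088))),2,(0,255,0),-1)
cv2.imwrite("pics/w4.png",im)
```

```text
t 22.07 tcp [0.5959 0.225  0.1985] d tool mm [  0.2  -0.2 138.5] turn(tool z) deg 0.08 F [0.1 0.3 0.6] w 0.0914
```

View pics/w4.png

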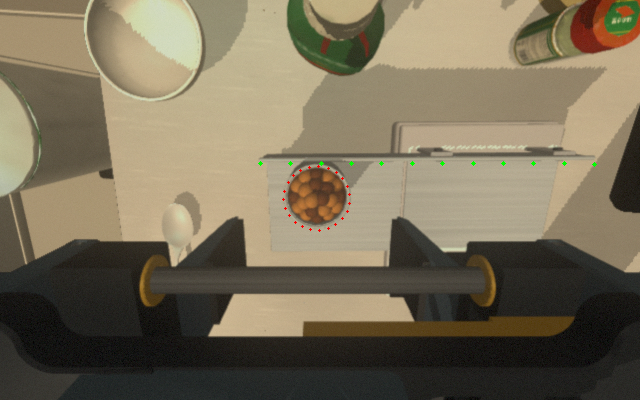

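The heaped pot's centre is about (317,193), 5 px behind my guess, and the rail is about 5 px further back as well. So the pot is roughly 4–5 mm further in +x and touches, or nearly touches, the rail. I'll correct, descend and grip.

Emit:
{"method": "servo_tool", "body": {
  "deltas": [
    [0.01, 0, 0, 0, -1],
    [0, 0, 0.07, 0, -1],
    [0, 0, 0.09, 0, -1],
    [0, 0, 0.09, 0, -1],
    [0, 0, 0.07, 0, -1],
    [0, 0, 0.025, 0, -1],
    [0, 0, 0, 0, -1],
    [0, 0, 0, 0, -1],
    [0, 0, 0, 0, -1],
    [0, 0, 0, 0, -1]
  ]
}}

```text
time: 22.95
tcp_pos: [0.6019, 0.2259, 0.0634]
tcp_rot: [-3.14, -0.004, 0.055]
contact_force: [0.3, -0.7, -0.3]
width: 0.0913
grip_force: 0.0
```

Emit:
{"method": "servo_tool", "body": {
  "deltas": [
    [0, 0, 0, 0, 1],
    [0, 0, 0, 0, 1],
    [0, 0, 0, 0, 1],
    [0, 0, 0, 0, 1],
    [0, 0, 0, 0, 1],
    [0, 0, 0, 0, 1],
    [0, 0, 0, 0, 1],
    [0, 0, 0, 0, 1],
    [0, 0, 0, 0, 1],
    [0, 0, 0, 0, 1]
  ]
}}

```text
time: 23.78
tcp_pos: [0.6003, 0.2257, 0.0612]
tcp_rot: [-3.141, -0.0, 0.055]
contact_force: [-0.6, 0.1, 4.4]
width: 0.0636
grip_force: 30.0
```

```bash
python3 -c "
from h import *
go((.600,.225,.06),.0539)"
```

```text
t 23.78 tcp [0.6003 0.2257 0.0612] d tool mm [-0.4  0.7  1.2] turn(tool z) deg 0.06 F [-0.6  0.1  4.4] w 0.0636
```

Emit:
{"method": "servo_tool", "body": {
  "deltas": [
    [0.003, 0, 0, 0, 1],
    [0, 0, 0, 0, 1],
    [0, 0.01, 0, 0, 1],
    [0, 0.02, 0, 0, 1],
    [0, 0.02, 0, 0, 1],
    [0, 0.02, 0, 0, 1],
    [0, 0.02, 0, 0, 1],
    [0, 0.01, 0, 0, 1],
    [0, 0, 0, 0, 1],
    [0, 0, 0, 0, 1]
  ]
}}

```text
time: 24.62
tcp_pos: [0.6041, 0.1838, 0.0612]
tcp_rot: [3.14, -0.001, 0.054]
contact_force: [-0.5, -1.5, 5.7]
width: 0.0637
grip_force: 30.0
```

```bash
python3 -c "
from h import *
y=.0539
go((.600+.1821*np.sin(y),.2257-.1821*np.cos(y),.06),.0539)"
```

```text
t 24.62 tcp [0.6041 0.1838 0.0612] d tool mm [ -1.9 140.    1.5] turn(tool z) deg 0.02 F [-0.5 -1.5  5.7] w 0.0637
```

Emit:
{"method": "servo_tool", "body": {
  "deltas": [
    [0.002, 0, -0.001, 0, 1],
    [0.002, 0, 0, 0, 1],
    [0, 0.02, 0, 0, 1],
    [0, 0.02, 0, 0, 1],
    [0, 0.02, 0, 0, 1],
    [0, 0.02, 0, 0, 1],
    [0, 0.02, 0, 0, 1],
    [0, 0.02, 0, 0, 1],
    [0, 0, 0, 0, 1],
    [0, 0, 0, 0, 1]
  ]
}}

```text
time: 25.45
tcp_pos: [0.607, 0.1362, 0.0612]
tcp_rot: [3.14, 0.002, 0.054]
contact_force: [-4.3, -2.3, 6.5]
width: 0.0633
grip_force: 30.0
```

```bash
python3 -c "
from h import *
y=.0539
go((.600+.1821*np.sin(y),.2257-.1821*np.cos(y),.06),.0539)"
```

```text
t 25.45 tcp [0.607  0.1362 0.0612] d tool mm [-2.2 92.4  1.4] turn(tool z) deg 0.03 F [-4.3 -2.3  6.5] w 0.0633
```

Now touching the rail lightly (-4 N in x). Continue along it, 92 mm left.

Emit:
{"method": "servo_tool", "body": {
  "deltas": [
    [0, 0.02, 0, 0, 1],
    [0, 0.02, 0, 0, 1],
    [0, 0.02, 0, 0, 1],
    [0, 0.02, 0, 0, 1],
    [0, 0.02, 0, 0, 1],
    [0, 0.02, 0, 0, 1],
    [0, 0, 0, 0, 1],
    [0, 0, 0, 0, 1],
    [0, 0, 0, 0, 1],
    [0, 0, 0, 0, 1]
  ]
}}

```text
time: 26.28
tcp_pos: [0.6099, 0.0899, 0.0606]
tcp_rot: [3.141, 0.002, 0.055]
contact_force: [-2.2, -0.6, -3.6]
width: 0.0635
grip_force: 30.0
```

Emit:
{"method": "servo_tool", "body": {
  "deltas": [
    [0, 0.02, 0, 0, 1],
    [0, 0.02, 0, 0, 1],
    [0, 0.02, 0, 0, 1],
    [0, 0.02, 0, 0, 1],
    [0, 0.02, 0, 0, 1],
    [0, 0.01, 0, 0, 1],
    [0, 0, 0, 0, 1],
    [0, 0, 0, 0, 1],
    [0, 0, 0, 0, 1],
    [0, 0, 0, 0, 1]
  ]
}}

```text
time: 27.12
tcp_pos: [0.6127, 0.0461, 0.0613]
tcp_rot: [3.142, 0.001, 0.055]
contact_force: [-3.7, -1.2, -2.9]
width: 0.0635
grip_force: 30.0
```

```bash
python3 -c "
from h import *
y=.0539
go((.600+.1821*np.sin(y),.2257-.1821*np.cos(y),.06),.0539);print(ctrl.sense()['tcp_rot'])"
```

```text
t 27.12 tcp [0.6127 0.0461 0.0613] d tool mm [-3.   2.1  1.3] turn(tool z) deg 0.07 F [-3.7 -1.2 -2.9] w 0.0635
[3.14153637e+00 5.77910905e-04 5.51495942e-02]
```

Emit:
{"method": "servo_tool", "body": {
  "deltas": [
    [0, 0.004, 0.002, 0, 1],
    [0, 0, 0.002, 0, 1],
    [0, 0, 0, 0, 1],
    [0, 0, 0, 0, 1],
    [0, 0, 0, 0, 1],
    [0, 0, 0, 0, 1],
    [0, 0, 0, 0, 1],
    [0, 0, 0, 0, 1],
    [0, 0, 0, 0, 1],
    [0, 0, 0, 0, 1]
  ]
}}

```text
time: 27.95
tcp_pos: [0.6128, 0.0447, 0.0598]
tcp_rot: [-3.141, 0.0, 0.055]
contact_force: [-5.4, 0.9, -0.5]
width: 0.0636
grip_force: 30.0
```

Emit:
{"method": "servo_tool", "body": {
  "deltas": [
    [0, 0, 0, 0, -1],
    [0, 0, 0, 0, -1],
    [0, 0, 0, 0, -1],
    [0, 0, 0, 0, -1],
    [0, 0, 0, 0, -1],
    [0, 0, 0, 0, -1],
    [0, 0, 0, 0, -1],
    [0, 0, 0, 0, -1],
    [0, 0, 0, 0, -1],
    [0, 0, 0, 0, -1]
  ]
}}

```text
time: 28.78
tcp_pos: [0.6131, 0.0444, 0.0597]
tcp_rot: [-3.142, -0.0, 0.055]
contact_force: [-0.7, -0.4, 1.0]
width: 0.0917
grip_force: 0.0
```

Emit:
{"method": "servo_tool", "body": {
  "deltas": [
    [0, 0, -0.05, 0, -1],
    [0, 0, -0.07, 0, -1],
    [0, 0, -0.09, 0, -1],
    [0, 0, -0.07, 0, -1],
    [-0.06, 0, 0, 0, 1],
    [-0.08, 0, 0, 0, 1],
    [-0.08, 0.01, 0, 0, 1],
    [-0.08, 0.08, 0, 0, 1],
    [0, 0.02, 0, 0, 1],
    [0, 0, 0, 0, 1]
  ]
}}

```text
time: 29.62
tcp_pos: [0.497, -0.0049, 0.1722]
tcp_rot: [3.141, -0.001, 0.053]
contact_force: [-0.1, -0.1, 0.9]
width: 0.0539
grip_force: 0.0
```

Run:
```python
from h import *
go((.4884,-.0075,.046),.0539)
c=cam("wrist"); im=c["image"][:,:,::-1].copy()
for p in ((.4855,.0342,.038),(.4884,-.0075,.038),(.4898,-.0365,.038)):
    cv2.circle(im,tuple(int(round(i)) for i in proj(c,p)),2,(0,0,255),-1)
cv2.imwrite("pics/w5.png",im)
```

```text
t 29.62 tcp [ 0.497  -0.0049  0.1722] d tool mm [ -8.9   2.1 126.2] turn(tool z) deg -0.07 F [-0.1 -0.1  0.9] w 0.0539
```

View pics/w5.png

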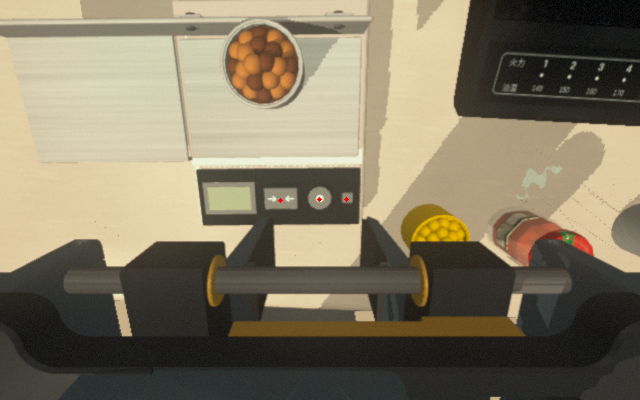

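The heaped pot stands against the rail near mid-platter at (263,64), and the record key at (319,199) coincides with my dot. Pressing record next.

Emit:
{"method": "servo_tool", "body": {
  "deltas": [
    [-0.022, 0.005, 0, 0, 1],
    [0, 0, 0, 0, 1],
    [0, 0, 0, 0, 1],
    [0, 0, 0, 0, 1],
    [0, 0, 0, 0, 1],
    [0, 0, 0.09, 0, 1],
    [0, 0, 0.09, 0, 1],
    [0, 0, 0.06, 0, 1],
    [0, 0, 0, 0, 1],
    [0, 0, 0, 0, 1]
  ]
}}

```text
time: 30.5
tcp_pos: [0.4891, -0.0057, 0.0751]
tcp_rot: [-3.141, 0.002, 0.055]
contact_force: [0.6, -0.1, 0.2]
width: 0.0006
grip_force: 0.0
```

```bash
python3 -c "
from h import *
go((.4884,-.0075,.038),.0539)"
```

```text
t 30.5 tcp [ 0.4891 -0.0057  0.0751] d tool mm [-0.7  1.7 37.1] turn(tool z) deg 0.07 F [ 0.6 -0.1  0.2] w 0.0006
```

Emit:
{"method": "servo_tool", "body": {
  "deltas": [
    [-0.001, 0.004, 0, 0, 1],
    [0, 0, 0.05, 0, 1],
    [0, 0, 0.025, 0, 1],
    [0, 0, 0.008, 0, 1],
    [0, 0, 0.0025, 0, 1],
    [0, 0, 0.0025, 0, 1],
    [0, 0, 0.0025, 0, 1],
    [0, 0, 0, 0, 1],
    [0, 0, 0, 0, 1],
    [0, 0, 0, 0, 1]
  ]
}}

```text
time: 31.33
tcp_pos: [0.4893, -0.0075, 0.04]
tcp_rot: [-3.142, -0.001, 0.055]
contact_force: [0.0, -0.9, -0.7]
width: 0.0006
grip_force: 0.0
```

Emit:
{"method": "servo_tool", "body": {
  "deltas": [
    [-0.001, 0, 0.0025, 0, 1],
    [0, 0, 0.002, 0, 1],
    [0, 0, 0.002, 0, 1],
    [0, 0, 0, 0, 1],
    [0, 0, 0, 0, 1],
    [0, 0, 0, 0, 1],
    [0, 0, 0, 0, 1],
    [0, 0, 0, 0, 1],
    [0, 0, 0, 0, 1],
    [0, 0, 0, 0, 1]
  ]
}}

```text
time: 32.17
tcp_pos: [0.4887, -0.0076, 0.0375]
tcp_rot: [-3.142, -0.0, 0.055]
contact_force: [-1.4, -0.4, 6.6]
width: 0.0005
grip_force: 3.2
```

Emit:
{"method": "servo_tool", "body": {
  "deltas": [
    [0, 0, 0.0015, 0, 1],
    [0, 0, 0, 0, 1],
    [0, 0, 0, 0, 1],
    [0, 0, 0, 0, 1],
    [0, 0, 0, 0, 1],
    [0, 0, 0, 0, 1],
    [0, 0, -0.02, 0, 1],
    [0, 0, -0.09, 0, 1],
    [0, 0, -0.1, 0, 1],
    [0, 0, -0.1, 0, 1]
  ]
}}

```text
time: 33.0
tcp_pos: [0.4877, -0.0075, 0.1615]
tcp_rot: [-3.141, 0.002, 0.055]
contact_force: [1.2, -0.9, -0.7]
width: 0.0004
grip_force: 0.0
```

Emit:
{"method": "servo_tool", "body": {
  "deltas": [
    [0, 0, 0, 0, 1],
    [0, 0, 0, 0, 1],
    [0, 0, 0, 0, 1],
    [0, 0, 0, 0, 1],
    [0, 0, 0, 0, 1],
    [0, 0, 0, 0, 1],
    [0, 0, 0, 0, 1],
    [0, 0, 0, 0, 1],
    [0, 0, 0, 0, 1],
    [0, 0, 0, 0, 1]
  ]
}}

```text
time: 33.83
tcp_pos: [0.4886, -0.0076, 0.1602]
tcp_rot: [-3.141, 0.0, 0.055]
contact_force: [-0.5, 0.7, -0.3]
width: 0.0006
grip_force: 0.0
```

```bash
python3 -c "
from h import *
go((.4884,-.0075,.16),.0539);print(ctrl.finish_job())"
```

```text
t 33.83 tcp [ 0.4886 -0.0076  0.1602] d tool mm [-0.2 -0.1  0.2] turn(tool z) deg 0.06 F [-0.5  0.7 -0.3] w 0.0006
the job is handed in; nothing more can be done
None
```

I handed the job in at 33.8 s with all steps carried out: tare pressed at about 8 N, empty pot back on the worktop, heaped pot slid along the rail to mid-platter (held in the gripper; it hung briefly at platter height past the shelf step), record pressed at about 6.6 N; no verdict was returned.

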